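# Pin the fan carriage to its lug

## Robot

A 6-joint arm with a two-finger parallel gripper is mounted at the origin on a cart in front of the work surface, level with it; the furniture and walls round the work are solid. World frame = base frame: x ahead of the robot, y to its left, z up, the work surface at z = 0. Lengths are in mm, angles in rad, forces in N, time in s.
With the tool pointing down it reaches from about 400 to 925 mm from the base axis. Payload 12.5 kg.
Tool frame: the origin (TCP) lies midway between the tips of the shut fingers; the grasp point (between the pads) lies 19 mm behind it; z points along the fingers, y is the line along which they close (so a half turn about z gives the same grasp; the last joint's range is limited). The gripper opens to 95 mm and grips with 3 to 60 N. Pads are 20 mm wide; open, the fingers measure 119 mm over their backs; the gripper's body (75 mm by 180 mm) begins 59 mm behind the grasp point.
Start: joints at [-1.28, 0.491, 1.559, -0, 1.092, -0.106], TCP at [241.567, -576.448, 214.661] pointing down, gripper open.
Joint ranges: [-3.1, 3.1], [-0.84, 2.19], [0.05, 2.79], [-1.13, 4.28], [0.06, 2.93], [-2.69, 2.69]. Speed limits (rad/s): [2.22, 2.22, 2.79, 3.14, 3.14, 3.14].

## Interface

Orientations are given as [roll, pitch, yaw] about the fixed x, y, z axes, in that order (R = Rz(yaw) Ry(pitch) Rx(roll)).
In Python, from cell import env gives the robot as it stands.
- The arm moves only by the tool arm_command, never from a script. Its argument "targets" is a list of rows, each a list of 5 numbers: the shift along the tool's x, y, z in mm, then the turn about the tool's z in degrees, then the opening, from 0 (shut) to 1 (fully open). In form: [[tx, ty, tz, roll, fingers], ...]. A call has 1 to 5 rows; each row is the pose to reach, as a shift and turn from the pose commanded when the call began, along the tool's axes at that moment; what a row does not reach only later rows make up. A row lasts 1/10 s, in which the tool goes at most 50 mm and 8.59 degrees, less where a joint would pass 70% of its speed; a pose out of reach is approached as far as the arm can. A call with a gripper value outside its range is refused whole. The fingers move at their own pace and stop on an object; the grip force is fixed at half the most. Time passes only in rows, so rows that repeat a pose let the fingers close. It gives the time, the measured TCP pose, the force, the opening and the grip force at its end, in the units of the state.
- env.state(): the state, without advancing time (a new reading comes with each control period).
- env.read_camera(name): name is "side" or "top"; returns a dict with "frame" (384x512x3 uint8, red, green, blue), "vertical_fov" (degrees; the focal length in pixels is half the picture's height over the tangent of half this angle, whatever the lens; pixels are square), "cx", "cy" (the principal point, pixels), "world_from_camera" (4x4, takes a point from camera to world coordinates). Camera axes: x right, y down, z forward; pixel columns grow to the right and rows downward; lengths in mm; the calibration is good to about 2 mm. A picture is of the moment at which its call begins. There is no depth.
- env.job_done(): hands the job in; it is judged then, once.
The state is a dict: "t": time; "joints": joint angles; "qvel": joint speeds; "tau": joint torques, N m; "eef_pos": TCP position; "tcp_rot": TCP orientation; "ft_force": force on the tool from outside, world axes, zero at the start; "moment": the same for the moment, N m; "opening": opening from 0.0 (shut) to 1.0 (fully open); "grip_force": force on a finger pad.
Only numpy, scipy, OpenCV 4.12 (cv2) and the standard library are available. Lean on these libraries where they do the work, as an engineer would, in place of code of your own. Each camera call takes 0.05 s, during which the arm holds its last target. There are 200 camera calls.

## Task

Slide the fan carriage along its jig until the steel yoke at its front straddles the brass lug, then lock it: take the red-headed pin out of its stand and pass it down through the yoke's upper ear, the lug's eye and the lower ear until its flange sits flat on the yoke, and let go. Where the lug is bolted is not exactly known, so feel for its eye with the pin resting lightly in the upper ear, shifting the carriage a little to and fro with it, and never force the pin. Leave the solder spool, the blue capacitor and the relay where they stand.

Things in the scene. Friction and masses are not known exactly. Their poses are not given: they have to be found in the camera images.
- jig: Aluminium base plate 292 x 104 x 8 mm fixed on the bench, z up. Its x axis is the slide direction, from the blue carriage toward the brass lug. Origin on the bench surface, on the plate's centre line y = 0; the plate reaches from x = -170 to +122 mm.
- lug_mid (a point): Middle of the range in which the lug's eye may stand: eye = this point give or take 10 mm along jig x, not reported. At top of the lug, 38 mm up, on jig y = 0, x = 45 mm. Lug: level brass tongue 26 mm wide, 10 thick, immovable; vertical eye 13.4 mm diameter, 20 mm behind its free end; its post begins 41 mm beyond the eye.
- carriage (a joint): Travel of the blue fan carriage along jig +x (m), 0 to 0.0715. Stays where left; about 2.5 N moves it. The yoke's holes stand at jig x = -15 mm + travel, so they meet the lug's eye at 0.060 give or take 0.010. Above 0.0475 the tongue is under the upper ear's hole in every case.
- yoke_hole (a point): Centre of the hole in the upper ear's top face, 46 mm above the bench; axes as the jig's; moves with the carriage. Two level steel ears 34 mm wide, 7 thick, tops at 46 and 27 mm; holes 13.4 mm diameter in line, 1 mm chamfers. Ears end 18 mm ahead of the hole; an upright web joins them 43 mm behind it; the fan, top at 46 mm, begins 55 mm behind it.
- carriage_handle (a point): Top centre of the black upright knob at the carriage's rear, 57.5 mm above the bench: 16 mm diameter for the upper 26 mm, then a thinner neck down to the carriage top at 21.5 mm. The fan begins 18.5 mm from its axis on the +x side.
- pin: Locking pin, upright, about 80 g. Origin at the centre of its lower tip, z toward the head. Steel shank 12.2 mm diameter, 32 mm long, end chamfered to 10.8 mm over 0.8 mm; flange 24 mm diameter, underside at z = 32 mm, 4 mm thick; above it a red square grip 18 x 18 mm, z = 36 to 64 mm, its sides along the pin's x and y.
- pin_stand: Grey block 50 x 50 x 40 mm fixed on the bench, origin at the centre of its underside, with a vertical through hole of 15 mm diameter at its centre in which the pin stands at first, flange on the block's top.
- spool: Solder spool with green ends, 54 x 67 x 36 mm, loose bystander; origin at the centre of its underside.
- cap: Blue upright capacitor, 18 mm diameter, 26 mm tall, loose bystander; origin at the centre of its underside.
- relay: Small black relay, 13 x 29 x 24 mm with its pins, loose bystander; origin at the centre of its underside.

How it is judged:
By the outcome, as a careful person would: the job done as asked, in the order asked, and still so for the second after the job is handed in, with the robot touching nothing.
It also fails if it takes over 72 s, if anything falls off the work surface, if the arm or the gripper's body presses on something with over 40 N, if the wrist force passes 120 N, or if a joint passes its speed limit or range.

## Working session

There is one attempt and no reset: what is moved stays moved. The work goes in short steps, Python scripts to look and compute and a tool call to move; the robot and the scene stay as the last step left them, time stands still between calls to the robot, and variables do not carry over. Pictures are saved under pics/ and viewed, at most 10 in all, crops included, and the job is handed in when it is done.

Besides the shell and the picture viewer there is one more tool, called as name(argument=value, ...), one argument or row to a line, values as JSON. arm_command: Moves the arm, as the interface text tells. Its arguments: {"type":"object","properties":{"targets":{"type":"array","items":{"type":"array","items":{"type":"number"}}}},"required":["targets"]}

```bash
ls; mkdir -p pics
cat > h.py <<'E'
import numpy as np, cv2
from cell import env
def cam(n,save=None):
    c=env.read_camera(n)
    if save: cv2.imwrite(f'pics/{save}.png',c['frame'][:,:,::-1])
    return c
def ray(c,u,v):
    f=c['frame'].shape[0]/2/np.tan(np.radians(c['vertical_fov'])/2)
    T=np.array(c['world_from_camera']); d=T[:3,:3]@np.array([(u-c['cx'])/f,(v-c['cy'])/f,1])
    return T[:3,3],d
def onz(c,u,v,z):
    o,d=ray(c,u,v); return o+d*(z-o[2])/d[2]
def proj(c,p):
    f=c['frame'].shape[0]/2/np.tan(np.radians(c['vertical_fov'])/2)
    T=np.array(c['world_from_camera']); q=T[:3,:3].T@(np.array(p)-T[:3,3]); return q[:2]/q[2]*f+[c['cx'],c['cy']]
E
python3 - <<'E'
from h import *
for n in('side','top'):
    c=cam(n,n+'0'); T=np.array(c['world_from_camera']); print(n,c['vertical_fov'],c['cx'],c['cy'],T.round(3).tolist())
s=env.state(); print(s)
E
```

```text
pics
side 50.104272637220426 255.39628020437016 187.69358410331174 [[1.0, -0.004, -0.009, 494.589], [0.006, -0.447, 0.894, -929.583], [-0.008, -0.894, -0.447, 448.768], [0.0, 0.0, 0.0, 1.0]]
top 54.291037106054695 263.56026874137024 190.27455934247683 [[-0.018, -0.981, 0.194, 337.584], [-1.0, 0.016, -0.012, -131.864], [0.009, -0.194, -0.981, 889.294], [0.0, 0.0, 0.0, 1.0]]
{'t': 0.1, 'joints': array([-1.27959718e+00,  4.91458003e-01,  1.55942762e+00,  1.29842324e-05,
        1.09172349e+00, -1.05600611e-01]), 'qvel': array([-0.00172599, -0.00038019, -0.00212827, -0.00022183,  0.00010371,
        0.00119873]), 'tau': array([ 5.01595350e-03, -6.13622260e+01, -2.58604521e+01,  6.94945687e-02,
        4.70603909e-02, -6.56257112e-05]), 'eef_pos': array([ 241.49689812, -576.19709943,  214.13236802]), 'tcp_rot': array([-3.14058307e+00, -1.18591552e-04,  3.96793703e-01]), 'ft_force': array([-0.5197953 , -0.62158291,  0.04144538]), 'moment': array([ 0.07363709,  0.0296442 , -0.04277335]), 'grip_force': 0.0, 'opening': 0.9997038012528542}
```

View pics/top0.png

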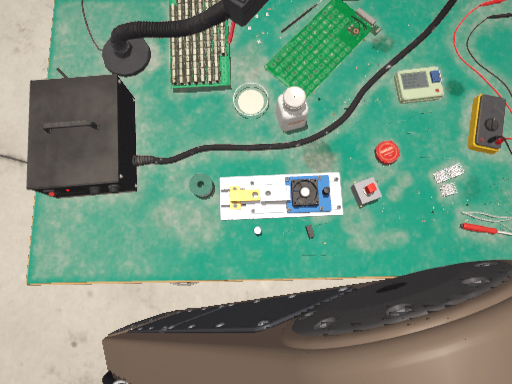

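View pics/side0.png

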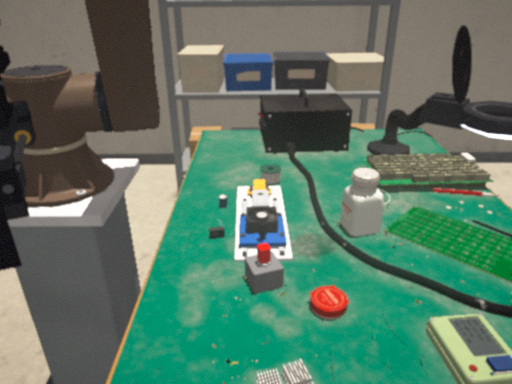

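Top view: the jig runs from (342,193) to (220,198), with the lug on the left, so jig +x is roughly world +y. The knob is near (327,192) and the pin near (370,188). I'll enlarge this area and measure.

Run:
```python
from h import *
c=cam('top'); f=c['frame']; s=cam('side'); g=s['frame']
a=cv2.resize(f[165:245,180:390,::-1],None,fx=3.8,fy=3.8,interpolation=cv2.INTER_CUBIC)
b=cv2.resize(g[150:300,190:330,::-1],None,fx=1.9,fy=1.9,interpolation=cv2.INTER_CUBIC)
o=np.zeros((a.shape[0]+b.shape[0],800,3),np.uint8);o[:a.shape[0],:a.shape[1]]=a[:,:800];o[a.shape[0]:,:b.shape[1]]=b
cv2.imwrite('pics/crop1.png',o)
# plate: fill bright low-saturation
hsv=cv2.cvtColor(f,cv2.COLOR_RGB2HSV)
roi=np.zeros(f.shape[:2],np.uint8); roi[165:225,212:350]=255
m=((hsv[...,1]<50)&(hsv[...,2]>150)).astype(np.uint8)*255&roi
cs,_=cv2.findContours(m,cv2.RETR_EXTERNAL,cv2.CHAIN_APPROX_NONE)
P=np.vstack([k for k in cs if cv2.contourArea(k)>30]); 
W=np.array([onz(c,u+0.0,v+0.0,8)[:2] for u,v in P[:,0]],np.float32)
r=cv2.minAreaRect(W); print('plate',r, cv2.boxPoints(r).round(1).tolist())
def blob(c,mask,box,z,nm):
    x0,x1,y0,y1=box; q=np.zeros(mask.shape,np.uint8); q[y0:y1,x0:x1]=mask[y0:y1,x0:x1]
    n,l,st,ce=cv2.connectedComponentsWithStats(q); i=1+np.argmax(st[1:,4]); print(nm,ce[i].round(1),st[i],onz(c,*ce[i],z).round(1))
red=lambda h:(((h[...,0]<8)|(h[...,0]>172))&(h[...,1]>150)&(h[...,2]>90)).astype(np.uint8)
blob(c,red(hsv),(355,376,175,215),72,'pin top')
hs=cv2.cvtColor(g,cv2.COLOR_RGB2HSV)
blob(s,red(hs),(250,280,235,265),58,'pin side')
dark=(hsv[...,2]<70).astype(np.uint8)
blob(c,dark,(320,334,180,205),57,'knob')
blob(c,((hsv[...,0]>20)&(hsv[...,0]<32)&(hsv[...,1]>120)).astype(np.uint8),(225,275,180,210),38,'lug')
```

```text
plate ((507.1733703613281, -175.14183044433594), (311.608154296875, 132.2223358154297), 89.58998107910156) [[439.8999938964844, -330.5], [572.2000122070312, -331.3999938964844], [574.4000244140625, -19.799999237060547], [442.20001220703125, -18.899999618530273]]
pin top [370.1 188. ] [365 183  11  11  77] [ 500.3 -379.9   72. ]
pin side [263.4 252.1] [257 243  13  20 190] [ 501.4 -381.5   58. ]
knob [324.4 192.7] [323 190   5   5  12] [ 494.3 -279.9   57. ]
lug [238.8 203.6] [237 203   4   3   5] [475.6 -84.8  38. ]
```

View pics/crop1.png

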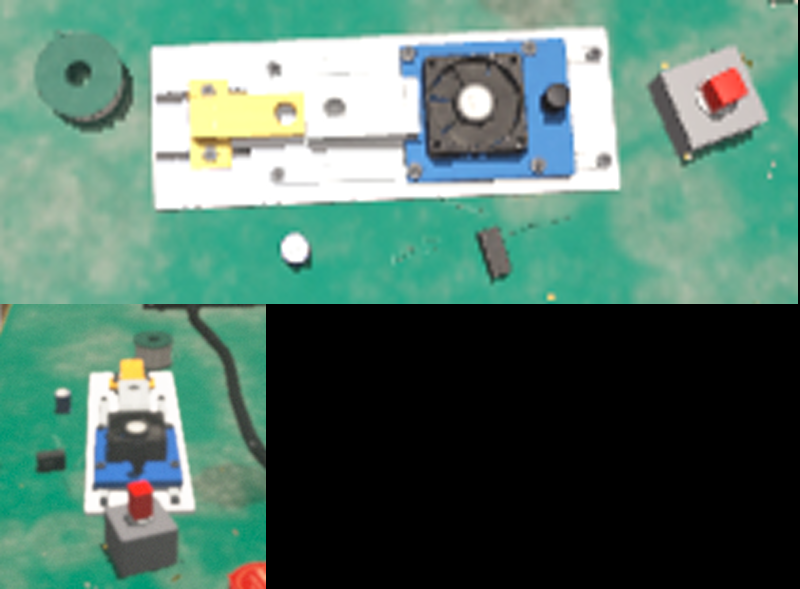

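Enlarged crop: the yoke hole is at (335,106), the lug eye at (286,112), the knob top at (557,95), the plate corners at (152,46), (606,28), (620,188) and (155,210), and the red grip at (725,88), turned about 20°. Next I'll turn these into world points.

Run:
```python
from h import *
c=cam('top'); f=c['frame']; s=cam('side')
P=lambda x,y,z:onz(c,180+x/3.8-.37,165+y/3.8-.37,z)
for n,x,y,z in [('c1',152,46,8),('c2',606,28,8),('c3',620,188,8),('c4',155,210,8),('hole',335,106,46),('eye',286,112,38),('knob',557,95,57.5)]: print(n,P(x,y,z)[:2].round(1))
big=cv2.resize(f,None,fx=8,fy=8,interpolation=cv2.INTER_CUBIC); h=cv2.cvtColor(big,cv2.COLOR_RGB2HSV)
m=((((h[...,0]<10)|(h[...,0]>170))&(h[...,1]>130)&(h[...,2]>80)).astype(np.uint8)*255); m[:,:355*8]=0;m[:,378*8:]=0;m[:175*8]=0;m[215*8:]=0
cs,_=cv2.findContours(m,3,2); k=max(cs,key=cv2.contourArea)
W=np.array([onz(c,(u-3.5)/8,(v-3.5)/8,72)[:2] for u,v in k[:,0]],np.float32); r=cv2.minAreaRect(W); print('grip',r,cv2.boxPoints(r).tolist())
# bright vs shaded side
for t in (180,210,230):
    mm=m&((h[...,2]>t).astype(np.uint8)*255); cs,_=cv2.findContours(mm,3,2)
    if cs:
        k=max(cs,key=cv2.contourArea);W=np.array([onz(c,(u-3.5)/8,(v-3.5)/8,72)[:2] for u,v in k[:,0]],np.float32); print(t,cv2.minAreaRect(W))
x=slice(355,380)
cv2.imwrite('pics/pin.png',cv2.resize(f[172:212,348:392,::-1],None,fx=13,fy=13,interpolation=cv2.INTER_CUBIC))
```

```text
c1 [546.9 -37.2]
c2 [ 554.  -326.8]
c3 [ 451.  -329.7]
c4 [442.3 -39.6]
hole [ 498.9 -151.8]
eye [ 497.2 -122.1]
knob [ 501.2 -284.2]
grip ((500.0685119628906, -379.9635314941406), (18.612035751342773, 24.906320571899414), 25.422025680541992) [[486.31768798828125, -372.71112060546875], [497.009521484375, -395.20574951171875], [513.8193359375, -387.2159423828125], [503.12750244140625, -364.7213134765625]]
180 ((501.9410400390625, -382.91351318359375), (17.761674880981445, 18.018348693847656), 25.866783142089844)
210 ((502.1319274902344, -383.1192626953125), (17.65407943725586, 17.40446662902832), 25.143836975097656)
230 ((502.4394836425781, -383.1905517578125), (17.15871238708496, 17.01348876953125), 25.139307022094727)
```

View pics/pin.png

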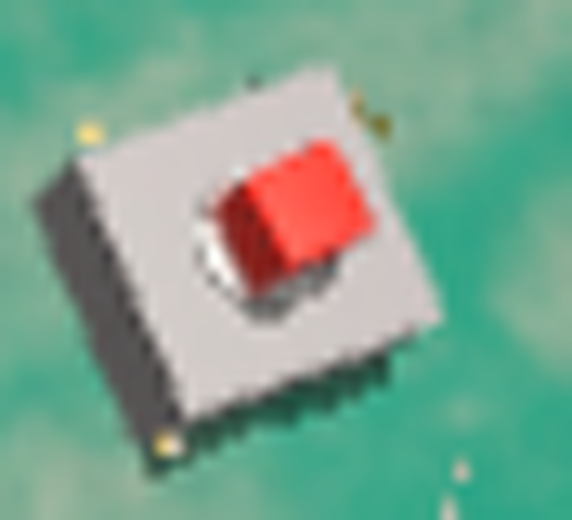

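Grip top is square at (502,-383), sides turned 25°. The jig x axis lies at yaw of about 91.5°. The hole-to-eye distance is about 29.8 mm, and the knob is at (501,-284). I'll move over the knob.

arm_command(
  targets=[
    [70, -34, 20, -14, 1],
    [140, -68, 40, -28, 1],
    [210, -102, 60, -41, 1],
    [281, -135, 80, -49, 1],
    [352, -169, 100, -57, 1],
  ],
)

```text
t: 0.8
eef_pos: [403.1, -393.7, 152.2]
tcp_rot: [3.141, 0.0, 1.153]
ft_force: [0.6, -0.4, -0.1]
opening: 0.998
grip_force: 0.0
```

```bash
cat >> h.py <<'E'
def go(x,y,z,yaw):
    s=env.state(); p=s['eef_pos']; a=s['tcp_rot'][2]; d=np.array([x,y,z])-p
    print('t',round(s['t'],2),'pos',p.round(2),'yaw',round(np.degrees(a),2),'F',s['ft_force'].round(2),'M',s['moment'].round(2),'op',round(s['opening'],3),'grip',round(s['grip_force'],1))
    print('move',round(d[0]*np.cos(a)+d[1]*np.sin(a),2),round(d[0]*np.sin(a)-d[1]*np.cos(a),2),round(-d[2],2),'roll',round(np.degrees(a)-yaw,2))
E
python3 -c "
from h import *
go(501.2,-284.2,95,91.5)"
```

```text
t 0.8 pos [ 403.08 -393.69  152.2 ] yaw 66.04 F [ 0.65 -0.4  -0.09] M [-0.07 -0.1   0.02] op 0.998 grip 0.0
move 139.91 45.19 57.2 roll -25.46
```

arm_command(
  targets=[
    [35, 11, 14, -7, 1],
    [70, 22, 28, -14, 1],
    [105, 34, 43, -21, 1],
    [138, 45, 55, -25.4, 1],
    [138, 45, 55, -25.4, 1],
  ],
)

```text
t: 1.3
eef_pos: [501.5, -284.8, 96.0]
tcp_rot: [-3.14, -0.002, 1.596]
ft_force: [-0.4, 0.7, -0.1]
opening: 0.999
grip_force: 0.0
```

```bash
python3 -c "
from h import *
go(501.2,-284.2,29,91.5)
c=cam('top');s=cam('side')
a=cv2.resize(c['frame'][150:240,200:400,::-1],None,fx=3.5,fy=3.5);b=cv2.resize(s['frame'][150:300,180:330,::-1],None,fx=1.8,fy=1.8)
o=np.zeros((600,700,3),np.uint8);o[:315]=a;o[315:585,:270]=b;cv2.imwrite('pics/k.png',o)"
```

```text
t 1.3 pos [ 501.45 -284.81   95.97] yaw 91.45 F [-0.4   0.7  -0.06] M [-0.01 -0.09  0.  ] op 0.999 grip 0.0
move 0.62 -0.23 66.97 roll -0.05
```

View pics/k.png

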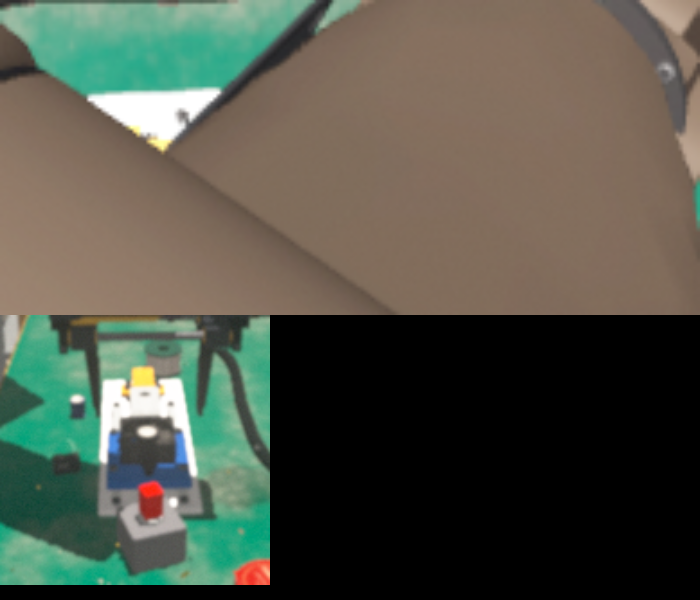

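The top view is blocked by the arm. In the side view the fingers, at crop x 97 and 203, straddle the knob at about x 150. I'll descend and close.

arm_command(
  targets=[
    [0, 0, 17, 0, 1],
    [0, 0, 34, 0, 1],
    [0, 0, 51, 0, 1],
    [0, 0, 66, 0, 1],
    [0, 0, 66, 0, 1],
  ],
)

```text
t: 1.9
eef_pos: [498.7, -288.6, 30.5]
tcp_rot: [-3.14, -0.001, 1.588]
ft_force: [-0.5, 0.2, 0.5]
opening: 1.001
grip_force: 0.0
```

arm_command(
  targets=[
    [0, 0, 0, 0, 0.1],
    [0, 0, 0, 0, 0.1],
    [0, 0, 0, 0, 0.1],
    [0, 0, 0, 0, 0.1],
    [0, 0, 0, 0, 0.1],
  ],
)

```text
t: 2.4
eef_pos: [500.0, -288.0, 31.9]
tcp_rot: [3.141, 0.0, 1.59]
ft_force: [-0.4, 1.6, 0.1]
opening: 0.637
grip_force: 0.0
```

arm_command(
  targets=[
    [0, 0, 0, 0, 0.1],
    [0, 0, 0, 0, 0.1],
    [0, 0, 0, 0, 0.1],
    [0, 0, 0, 0, 0.1],
    [0, 0, 0, 0, 0.1],
  ],
)

```text
t: 2.9
eef_pos: [499.9, -287.9, 31.5]
tcp_rot: [-3.142, 0.0, 1.59]
ft_force: [-0.5, -0.2, 0.6]
opening: 0.216
grip_force: 0.0
```

arm_command(
  targets=[
    [2, 0, 1, 0, 0.2],
    [3.5, 0, 1, 0, 0.1],
    [3.5, 0, 1, 0, 0.1],
    [3.5, 0, 1, 0, 0.1],
    [3.5, 0, 1, 0, 0.1],
  ],
)

```text
t: 3.4
eef_pos: [500.6, -284.5, 30.4]
tcp_rot: [3.14, 0.001, 1.59]
ft_force: [5.0, -0.5, -4.0]
opening: 0.161
grip_force: 30.0
```

```bash
python3 -c "
from h import *
go(500,-258.0,30,91.5)"
```

```text
t 3.4 pos [ 500.59 -284.5    30.4 ] yaw 91.11 F [ 5.04 -0.51 -4.02] M [-0.06 -0.86 -0.01] op 0.161 grip 30.0
move 26.51 -0.08 0.4 roll -0.39
```

Gripped. Now I'll slide it forward about 30 mm.

arm_command(
  targets=[
    [3, 0, 0, 0, 0.1],
    [7, 0, 0, 0, 0.1],
    [11, 0, 0, 0, 0.1],
    [15, 0, 0, 0, 0.1],
    [18, 0, 0, 0, 0.1],
  ],
)

```text
t: 3.9
eef_pos: [500.1, -266.5, 30.4]
tcp_rot: [3.14, 0.001, 1.59]
ft_force: [4.6, -2.6, -5.2]
opening: 0.161
grip_force: 30.0
```

arm_command(
  targets=[
    [4, 0, 0, 0, 0.1],
    [8, 0, 0, 0, 0.1],
    [10, 0, 0, 0, 0.1],
    [12, 0, 0, 0, 0.1],
    [12, 0, 0, 0, 0.1],
  ],
)

```text
t: 4.4
eef_pos: [499.7, -254.2, 30.4]
tcp_rot: [3.141, 0.0, 1.59]
ft_force: [5.3, 0.9, -4.5]
opening: 0.159
grip_force: 30.0
```

arm_command(
  targets=[
    [0, 0, 0, 0, 0.1],
    [0, 0, 0, 0, 0.6],
    [0, 0, 0, 0, 0.6],
    [0, 0, 0, 0, 0.6],
    [0, 0, 0, 0, 0.6],
  ],
)

```text
t: 4.9
eef_pos: [499.1, -254.4, 30.6]
tcp_rot: [-3.141, -0.0, 1.59]
ft_force: [-0.1, 0.4, -0.2]
opening: 0.439
grip_force: 0.0
```

arm_command(
  targets=[
    [0, 0, 0, 0, 0.6],
    [0, 0, -15, 0, 0.6],
    [0, 0, -35, 0, 0.6],
    [0, 0, -60, 0, 0.6],
    [0, 0, -80, 0, 0.6],
  ],
)

```text
t: 5.4
eef_pos: [499.3, -254.5, 111.7]
tcp_rot: [3.141, 0.0, 1.59]
ft_force: [0.3, -0.3, -0.5]
opening: 0.601
grip_force: 0.0
```

```bash
python3 -c "
from h import *
go(502,-383,110,115.4)"
```

```text
t 5.4 pos [ 499.28 -254.47  111.69] yaw 91.1 F [ 0.34 -0.26 -0.49] M [-0.06 -0.07  0.05] op 0.601 grip 0.0
move -128.56 0.24 1.69 roll -24.3
```

arm_command(
  targets=[
    [-30, 0, 0, -6, 0.6],
    [-65, 0, 0, -12, 0.6],
    [-100, 0, 1, -18, 0.6],
    [-128, 0, 1, -24.3, 0.6],
    [-128, 0, 1, -24.3, 0.6],
  ],
)

```text
t: 5.9
eef_pos: [501.4, -385.4, 109.3]
tcp_rot: [3.141, 0.001, 2.015]
ft_force: [0.1, 0.9, 0.3]
opening: 0.599
grip_force: 0.0
```

arm_command(
  targets=[
    [0, 0, 0, 0, 0.5],
    [0, 0, 0, 0, 0.5],
    [0, 0, 0, 0, 0.5],
    [0, 0, 0, 0, 0.5],
    [0, 0, 0, 0, 0.5],
  ],
)

```text
t: 6.4
eef_pos: [501.9, -381.9, 109.7]
tcp_rot: [3.142, 0.0, 2.015]
ft_force: [-0.7, -0.2, -0.0]
opening: 0.499
grip_force: 0.0
```

```bash
python3 -c "
from h import *
go(502,-382.8,48.5,115.4)
c=cam('top');s=cam('side')
a=cv2.resize(c['frame'][150:240,200:400,::-1],None,fx=3.5,fy=3.5);b=cv2.resize(s['frame'][175:300,200:330,::-1],None,fx=2.2,fy=2.2)
o=np.zeros((600,700,3),np.uint8);o[:315]=a;o[315:590,:286]=b;cv2.imwrite('pics/k2.png',o)"
```

```text
t 6.4 pos [ 501.92 -381.93  109.69] yaw 115.43 F [-0.73 -0.25 -0.02] M [-0.01 -0.12 -0.03] op 0.499 grip 0.0
move -0.82 -0.3 61.19 roll 0.03
```

View pics/k2.png

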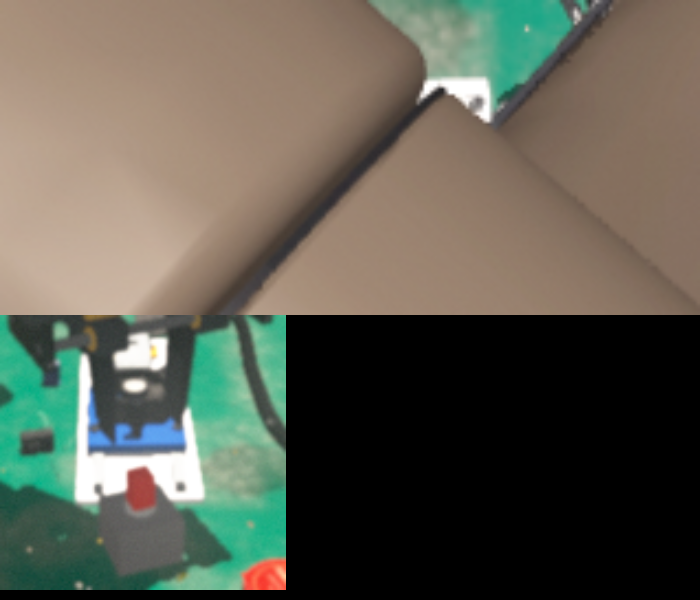

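The side view shows the fingers straddling the red grip at crop (141,488). I'll descend and close.

arm_command(
  targets=[
    [0, 0, 18, 0, 0.5],
    [-0.8, 0, 36, 0, 0.5],
    [-0.8, -0.3, 50, 0, 0.5],
    [-0.8, -0.3, 60.5, 0, 0.5],
    [-0.8, -0.3, 60.5, 0, 0.5],
  ],
)

```text
t: 7.0
eef_pos: [501.4, -382.8, 47.7]
tcp_rot: [-3.141, -0.002, 2.014]
ft_force: [0.0, 1.0, -0.4]
opening: 0.5
grip_force: 0.0
```

arm_command(
  targets=[
    [0, 0, 0, 0, 0.4],
    [0, 0, 0, 0, 0.3],
    [0, 0, 0, 0, 0.1],
    [0, 0, 0, 0, 0.1],
    [0, 0, 0, 0, 0.1],
  ],
)

```text
t: 7.5
eef_pos: [501.9, -383.4, 49.5]
tcp_rot: [3.141, 0.001, 2.014]
ft_force: [0.1, 1.2, 3.0]
opening: 0.192
grip_force: 30.0
```

arm_command(
  targets=[
    [0, 0, 0, 0, 0.1],
    [0, 0, 0, 0, 0.1],
    [0, 0, 0, 0, 0.1],
    [0, 0, 0, 0, 0.1],
    [0, 0, 0, 0, 0.1],
  ],
)

```text
t: 8.0
eef_pos: [501.9, -383.4, 49.4]
tcp_rot: [3.141, 0.001, 2.014]
ft_force: [-1.0, 1.1, 6.0]
opening: 0.186
grip_force: 30.0
```

arm_command(
  targets=[
    [0, 0, -12, 0, 0.1],
    [0, 0, -30, 0, 0.1],
    [0, 0, -50, 0, 0.1],
    [0, 0, -70, 0, 0.1],
    [0, 0, -80, 0, 0.1],
  ],
)

```text
t: 8.5
eef_pos: [502.2, -383.5, 131.1]
tcp_rot: [3.141, 0.002, 2.014]
ft_force: [-0.3, -0.1, -1.2]
opening: 0.185
grip_force: 30.0
```

Run:
```python
from h import *
go(498,-121.6,129.4,115.4)
c=cam('top'); s=cam('side','side_lift')
f=cv2.imread('pics/top0.png').astype(float)
# plate long edges: green->white in red channel, half level
def edge(col,r0,r1):
    v=f[r0:r1,col,2]; d=np.abs(np.diff(v)); d[d<d.max()*.3]=0
    return r0+.5+(d*np.arange(len(d))).sum()/d.sum()
L=np.array([onz(c,u,edge(u,170,184),8)[:2] for u in range(228,336,3)]); 
R=np.array([onz(c,u,edge(u,208,226),8)[:2] for u in range(228,336,3)])
for n,E in(('far',L),('near',R)):
    p=np.polyfit(E[:,1],E[:,0],1); r=E[:,0]-np.polyval(p,E[:,1]); k=abs(r)<2*r.std()+.3; p=np.polyfit(E[k,1],E[k,0],1); print(n,p,r[k].std(),[np.polyval(p,y).round(1) for y in(-284,-122)])
g=f.mean(2)
for n,(x,y),z in(('hole',(335,106),46),('eye',(286,112),38)):
    u,v=180+x/3.8-.4,165+y/3.8-.4; u0,v0=int(round(u)),int(round(v)); w=g[v0-4:v0+5,u0-4:u0+5]; print(n,u0,v0);print(w.astype(int))
```

```text
t 8.5 pos [ 502.15 -383.54  131.13] yaw 115.41 F [-0.27 -0.05 -1.16] M [ 0.03 -0.15  0.02] op 0.185 grip 30.0
move 238.38 108.64 1.73 roll 0.01
far [4.27589722e-04 5.49044771e+02] 2.4978630117800162 [np.float64(548.9), np.float64(549.0)]
near [-5.46772872e-02  4.38529116e+02] 1.369491358436894 [np.float64(454.1), np.float64(445.2)]
hole 268 192
[[255 255 255 255 255 255 255 255 255]
 [255 255 255 255 255 255 255 255 255]
 [255 255 254 236 235 252 255 255 255]
 [255 244 166 127 125 144 241 255 255]
 [255 186 135 132 134 132 169 255 255]
 [255 176 143 157 157 143 149 253 255]
 [255 213 161 157 158 158 193 255 255]
 [255 255 199 200 201 220 236 255 255]
 [255 255 255 255 255 255 255 255 255]]
eye 255 194
[[222 222 223 222 222 223 223 223 222]
 [223 222 218 208 208 217 221 223 222]
 [222 209 125 130 132 143 197 221 222]
 [221 158 136 153 155 147 142 220 222]
 [219 153 155 156 156 156 138 209 223]
 [224 184 158 223 225 225 199 221 223]
 [224 216 176 255 255 255 246 225 223]
 [223 223 208 253 254 244 221 222 222]
 [224 223 223 220 223 223 223 223 223]]
```

arm_command(
  targets=[
    [48, 22, 0, 0, 0.1],
    [96, 44, 0, 0, 0.1],
    [144, 66, 0, 0, 0.1],
    [192, 88, 2, 0, 0.1],
    [230, 105, 2, 0, 0.1],
  ],
)

```text
t: 9.1
eef_pos: [497.2, -131.3, 126.1]
tcp_rot: [-3.141, -0.001, 2.014]
ft_force: [0.5, 0.7, 0.3]
opening: 0.191
grip_force: 30.0
```

arm_command(
  targets=[
    [7, 3, 2, 0, 0.1],
    [7, 3, 2, 0, 0.1],
    [7, 3, 2, 0, 0.1],
    [7, 3, 2, 0, 0.1],
    [7, 3, 2, 0, 0.1],
  ],
)

```text
t: 9.6
eef_pos: [497.8, -126.9, 124.8]
tcp_rot: [-3.142, 0.0, 2.012]
ft_force: [-0.1, 0.1, -0.5]
opening: 0.187
grip_force: 30.0
```

Run:
```python
from h import *
go(497.2,-121.5,92,115.4)
print(env.state()['joints'].round(2))
c=cam('top');s=cam('side')
a=cv2.resize(c['frame'][165:220,210:360,::-1],None,fx=4,fy=4);b=cv2.resize(s['frame'][160:260,205:315,::-1],None,fx=3.5,fy=3.5,interpolation=2)
o=np.zeros((600,700,3),np.uint8);o[:220,:600]=a;o[225:575,:385]=b;cv2.imwrite('pics/k3.png',o)
```

```text
t 9.6 pos [ 497.76 -126.88  124.84] yaw 115.31 F [-0.13  0.14 -0.5 ] M [-0.01 -0.11  0.01] op 0.187 grip 30.0
move 5.1 1.79 32.84 roll -0.09
[-0.38  0.45  1.93 -0.    0.76 -0.82]
```

View pics/k3.png

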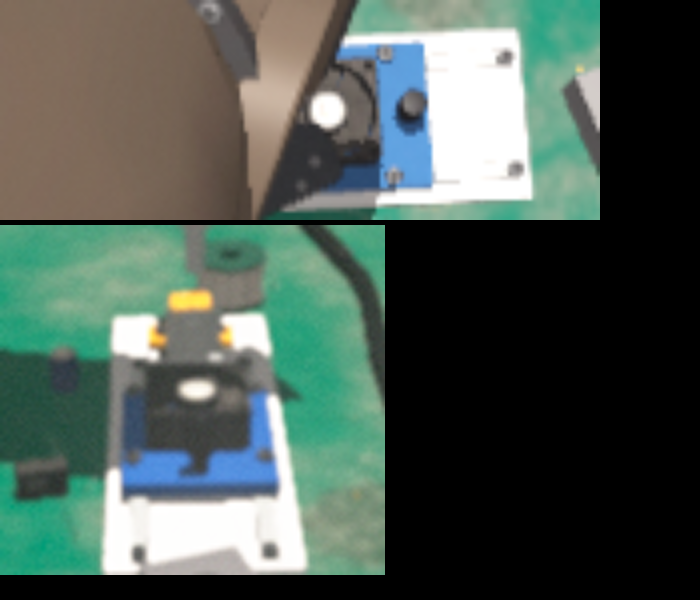

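In the side view the shank tip, at crop (197,268), lines up with the middle of the yoke at x of about 196. Top: the carriage is advanced and the knob is at crop (411,103). I'll move to just above the ear.

arm_command(
  targets=[
    [5, 2, 10, 0, 0.1],
    [5, 2, 20, 0, 0.1],
    [5, 2, 28, 0, 0.1],
    [5, 2, 32, 0, 0.1],
    [5, 2, 32, 0, 0.1],
  ],
)

```text
t: 10.2
eef_pos: [497.1, -120.2, 92.2]
tcp_rot: [-3.141, -0.001, 2.014]
ft_force: [0.5, -0.4, -0.6]
opening: 0.188
grip_force: 30.0
```

arm_command(
  targets=[
    [0, 0, 0, 0, 0.1],
    [0, 0, 0, 0, 0.1],
    [0, 0, 0, 0, 0.1],
  ],
)

```text
t: 10.5
eef_pos: [497.5, -120.4, 93.3]
tcp_rot: [3.141, 0.001, 2.014]
ft_force: [0.1, -0.2, -0.8]
opening: 0.187
grip_force: 30.0
```

Run:
```python
from h import *
go(497.4,-121.5,88,115.4)
s=cam('side')
b=cv2.resize(s['frame'][150:230,215:305,::-1],None,fx=7,fy=7,interpolation=2)
cv2.imwrite('pics/k4.png',b)
```

```text
t 10.5 pos [ 497.55 -120.39   93.31] yaw 115.41 F [ 0.11 -0.23 -0.85] M [-0.01 -0.14 -0.02] op 0.187 grip 30.0
move -0.94 -0.61 5.31 roll 0.01
```

View pics/k4.png

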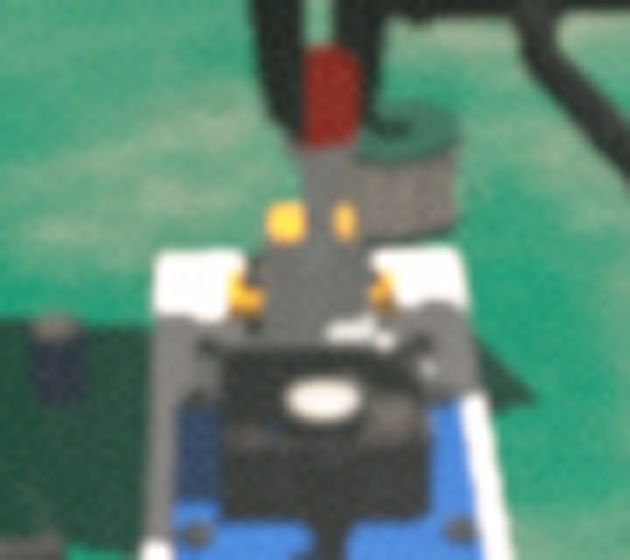

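The shank is at about x 319, the yoke centre at 316 and the lug at 312, so the pin is about 0.5 mm too far in +x. I'll correct that and lower it gently.

arm_command(
  targets=[
    [-0.7, -0.8, 2, 0, 0.1],
    [-0.7, -0.8, 4, 0, 0.1],
    [-0.7, -0.8, 5, 0, 0.1],
    [-0.7, -0.8, 6, 0, 0.1],
    [-0.7, -0.8, 6, 0, 0.1],
  ],
)

```text
t: 11.05
eef_pos: [496.9, -121.2, 86.9]
tcp_rot: [-3.141, -0.0, 2.014]
ft_force: [-0.6, -0.1, -1.1]
opening: 0.185
grip_force: 30.0
```

arm_command(
  targets=[
    [0, 0, 0.5, 0, 0.1],
    [0, 0, 1, 0, 0.1],
    [0, 0, 1.5, 0, 0.1],
    [0, 0, 2, 0, 0.1],
  ],
)

```text
t: 11.45
eef_pos: [496.9, -121.3, 85.0]
tcp_rot: [-3.141, -0.0, 2.014]
ft_force: [-1.3, 0.8, -0.2]
opening: 0.184
grip_force: 30.0
```

Some light contact at 85. I'll keep going slowly.

arm_command(
  targets=[
    [0, 0, 0.5, 0, 0.1],
    [0, 0, 1, 0, 0.1],
    [0, 0, 1.5, 0, 0.1],
  ],
)

```text
t: 11.75
eef_pos: [496.9, -121.3, 83.5]
tcp_rot: [-3.141, -0.0, 2.014]
ft_force: [-0.4, 0.3, 0.2]
opening: 0.185
grip_force: 30.0
```

arm_command(
  targets=[
    [0, 0, 0.5, 0, 0.1],
    [0, 0, 1, 0, 0.1],
    [0, 0, 1.5, 0, 0.1],
  ],
)

```text
t: 12.05
eef_pos: [496.9, -121.3, 82.0]
tcp_rot: [-3.141, -0.0, 2.014]
ft_force: [-1.0, 0.2, -0.8]
opening: 0.187
grip_force: 30.0
```

arm_command(
  targets=[
    [0, 0, 0.5, 0, 0.1],
    [0, 0, 1, 0, 0.1],
    [0, 0, 1.5, 0, 0.1],
  ],
)

```text
t: 12.35
eef_pos: [496.9, -121.3, 80.5]
tcp_rot: [-3.141, -0.0, 2.014]
ft_force: [-1.3, 0.9, 0.2]
opening: 0.184
grip_force: 30.0
```

arm_command(
  targets=[
    [0, 0, 0.4, 0, 0.1],
    [0, 0, 0.8, 0, 0.1],
    [0, 0, 1.2, 0, 0.1],
  ],
)

```text
t: 12.65
eef_pos: [496.9, -121.3, 79.3]
tcp_rot: [-3.141, -0.0, 2.014]
ft_force: [-1.7, 0.2, 0.6]
opening: 0.186
grip_force: 30.0
```

arm_command(
  targets=[
    [0, 0, 0.3, 0, 0.1],
    [0, 0, 0.6, 0, 0.1],
    [0, 0, 0.6, 0, 0.1],
  ],
)

```text
t: 12.95
eef_pos: [496.9, -121.3, 78.7]
tcp_rot: [-3.141, -0.0, 2.014]
ft_force: [-3.1, 0.5, -0.1]
opening: 0.187
grip_force: 30.0
```

arm_command(
  targets=[
    [0.1, -0.3, 0.3, 0, 0.1],
    [0.1, -0.3, 0.6, 0, 0.1],
    [0.1, -0.3, 1, 0, 0.1],
  ],
)

```text
t: 13.25
eef_pos: [496.8, -121.4, 77.7]
tcp_rot: [3.141, 0.0, 2.014]
ft_force: [-0.8, 0.3, 0.0]
opening: 0.188
grip_force: 30.0
```

arm_command(
  targets=[
    [0, 0, 0.4, 0, 0.1],
    [0, 0, 0.8, 0, 0.1],
    [0, 0, 1.0, 0, 0.1],
  ],
)

```text
t: 13.55
eef_pos: [496.8, -121.4, 76.7]
tcp_rot: [3.141, 0.0, 2.014]
ft_force: [-0.3, 0.2, -1.3]
opening: 0.19
grip_force: 30.0
```

The tip is about 3 mm below the lug top with no resistance, so it is in the eye. I'll keep lowering gently.

arm_command(
  targets=[
    [0, 0, 0.8, 0, 0.1],
    [0, 0, 1.6, 0, 0.1],
    [0, 0, 2.4, 0, 0.1],
    [0, 0, 3.0, 0, 0.1],
  ],
)

```text
t: 13.95
eef_pos: [496.7, -121.4, 73.6]
tcp_rot: [3.142, 0.0, 2.014]
ft_force: [-0.5, -0.2, -0.7]
opening: 0.186
grip_force: 30.0
```

arm_command(
  targets=[
    [0, 0, 0.8, 0, 0.1],
    [0, 0, 1.6, 0, 0.1],
    [0, 0, 2.4, 0, 0.1],
    [0, 0, 3.0, 0, 0.1],
  ],
)

```text
t: 14.35
eef_pos: [496.7, -121.3, 70.7]
tcp_rot: [3.142, 0.0, 2.014]
ft_force: [0.1, -0.4, -0.9]
opening: 0.187
grip_force: 30.0
```

arm_command(
  targets=[
    [0, 0, 0.5, 0, 0.1],
    [0, 0, 1.0, 0, 0.1],
    [0, 0, 1.5, 0, 0.1],
    [0, 0, 2.0, 0, 0.1],
  ],
)

```text
t: 14.75
eef_pos: [496.7, -121.4, 68.7]
tcp_rot: [3.142, 0.0, 2.014]
ft_force: [0.5, 0.1, -1.1]
opening: 0.19
grip_force: 30.0
```

arm_command(
  targets=[
    [0, 0, 0.5, 0, 0.1],
    [0, 0, 1.0, 0, 0.1],
    [0, 0, 1.5, 0, 0.1],
    [0, 0, 2.0, 0, 0.1],
  ],
)

```text
t: 15.15
eef_pos: [496.7, -121.4, 66.7]
tcp_rot: [3.142, 0.0, 2.014]
ft_force: [-0.4, -0.8, -1.2]
opening: 0.187
grip_force: 30.0
```

arm_command(
  targets=[
    [0, 0, 0.8, 0, 0.1],
    [0, 0, 1.6, 0, 0.1],
    [0, 0, 2.4, 0, 0.1],
    [0, 0, 3.0, 0, 0.1],
  ],
)

```text
t: 15.55
eef_pos: [496.7, -121.3, 63.6]
tcp_rot: [-3.142, 0.0, 2.014]
ft_force: [-0.3, -0.0, 0.1]
opening: 0.186
grip_force: 30.0
```

arm_command(
  targets=[
    [0, 0, 0.8, 0, 0.1],
    [0, 0, 1.6, 0, 0.1],
    [0, 0, 2.4, 0, 0.1],
    [0, 0, 3.0, 0, 0.1],
  ],
)

```text
t: 15.95
eef_pos: [496.7, -121.3, 60.6]
tcp_rot: [-3.142, 0.0, 2.014]
ft_force: [0.7, -0.0, -0.7]
opening: 0.188
grip_force: 30.0
```

arm_command(
  targets=[
    [0, 0, 0.8, 0, 0.1],
    [0, 0, 1.6, 0, 0.1],
    [0, 0, 2.4, 0, 0.1],
    [0, 0, 3.0, 0, 0.1],
  ],
)

```text
t: 16.35
eef_pos: [496.7, -121.3, 57.7]
tcp_rot: [-3.142, 0.0, 2.014]
ft_force: [-0.2, -0.0, -1.1]
opening: 0.181
grip_force: 30.0
```

arm_command(
  targets=[
    [0, 0, 0.4, 0, 0.1],
    [0, 0, 0.8, 0, 0.1],
    [0, 0, 1.2, 0, 0.1],
    [0, 0, 1.4, 0, 0.1],
  ],
)

```text
t: 16.75
eef_pos: [496.7, -121.3, 56.3]
tcp_rot: [3.142, 0.0, 2.014]
ft_force: [0.1, -0.7, 0.0]
opening: 0.185
grip_force: 30.0
```

arm_command(
  targets=[
    [0, 0, 0.3, 0, 0.1],
    [0, 0, 0.6, 0, 0.1],
    [0, 0, 0.8, 0, 0.1],
  ],
)

```text
t: 17.05
eef_pos: [496.7, -121.4, 55.5]
tcp_rot: [-3.142, 0.0, 2.014]
ft_force: [-0.1, -0.7, -1.0]
opening: 0.187
grip_force: 30.0
```

arm_command(
  targets=[
    [0, 0, 0.3, 0, 0.1],
    [0, 0, 0.5, 0, 0.1],
    [0, 0, 0.5, 0, 0.1],
  ],
)

```text
t: 17.35
eef_pos: [496.7, -121.3, 55.4]
tcp_rot: [3.141, 0.0, 2.014]
ft_force: [-1.7, 1.1, 5.4]
opening: 0.187
grip_force: 30.0
```

arm_command(
  targets=[
    [0, 0, 0.3, 0, 0.1],
    [0, 0, 0.5, 0, 0.1],
    [0, 0, 0.5, 0, 0.1],
  ],
)

```text
t: 17.65
eef_pos: [496.7, -121.4, 55.3]
tcp_rot: [3.141, 0.001, 2.014]
ft_force: [-3.3, 0.5, 12.6]
opening: 0.188
grip_force: 30.0
```

Flange is seated at TCP z 55.4, as predicted. I'll release, retreat and check.

arm_command(
  targets=[
    [0, 0, -0.7, 0, 0.1],
    [0, 0, -0.7, 0, 0.3],
    [0, 0, -0.7, 0, 0.5],
    [0, 0, -0.7, 0, 0.5],
    [0, 0, -0.7, 0, 0.5],
  ],
)

```text
t: 18.15
eef_pos: [496.7, -121.3, 55.1]
tcp_rot: [-3.141, -0.0, 2.014]
ft_force: [-0.6, -0.0, 0.6]
opening: 0.461
grip_force: 0.0
```

arm_command(
  targets=[
    [0, 0, 0, 0, 0.5],
    [0, 0, -12, 0, 0.5],
    [0, 0, -35, 0, 0.5],
    [0, 0, -65, 0, 0.5],
    [0, 0, -100, 0, 0.5],
  ],
)

```text
t: 18.65
eef_pos: [496.2, -121.2, 156.6]
tcp_rot: [-3.141, -0.001, 2.014]
ft_force: [0.5, 0.3, 0.1]
opening: 0.498
grip_force: 0.0
```

arm_command(
  targets=[
    [-40, 0, -10, 0, 0.5],
    [-80, 0, -20, 0, 0.5],
    [-120, 0, -20, 0, 0.5],
    [-160, 0, -20, 0, 0.5],
    [-200, 0, -20, 0, 0.5],
  ],
)

```text
t: 19.15
eef_pos: [582.9, -303.5, 176.5]
tcp_rot: [3.141, 0.001, 2.014]
ft_force: [0.7, -0.2, -0.2]
opening: 0.497
grip_force: 0.0
```

arm_command(
  targets=[
    [-45, -40, 0, 0, 0.5],
    [-90, -80, 0, 0, 0.5],
    [-125, -120, 0, 0, 0.5],
    [-150, -150, 0, 0, 0.5],
    [-150, -150, 0, 0, 0.5],
  ],
)

```text
t: 19.65
eef_pos: [508.7, -506.0, 175.8]
tcp_rot: [-3.141, 0.001, 2.01]
ft_force: [0.0, 0.1, 0.4]
opening: 0.499
grip_force: 0.0
```

Run:
```python
from h import *
go(0,0,0,0)
c=cam('top');s=cam('side')
a=cv2.resize(c['frame'][165:245,180:390,::-1],None,fx=3.8,fy=3.8,interpolation=2);b=cv2.resize(s['frame'][150:240,205:325,::-1],None,fx=3.2,fy=3.2,interpolation=2)
o=np.zeros((600,800,3),np.uint8);o[:a.shape[0],:a.shape[1]]=a[:,:800];o[306:306+b.shape[0],:b.shape[1]]=b;cv2.imwrite('pics/end.png',o)
```

```text
t 19.65 pos [ 508.7  -506.02  175.81] yaw 115.19 F [0.04 0.14 0.36] M [ 0.01 -0.13 -0.02] op 0.499 grip 0.0
move 674.41 -244.95 175.81 roll 115.19
```

View pics/end.png

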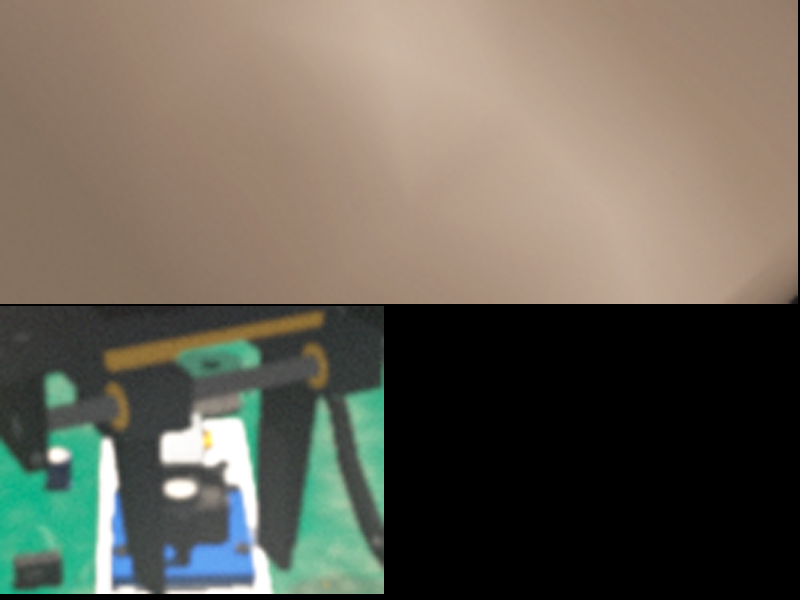

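The gripper blocks the view. I'll move back toward the start pose and use the last picture there.

arm_command(
  targets=[
    [9, -48, 0, 0, 0.5],
    [18, -96, 0, 0, 0.5],
    [27, -144, 0, 0, 0.5],
    [36, -192, 0, 0, 0.5],
    [45, -240, 0, 0, 0.5],
  ],
)

```text
t: 20.25
eef_pos: [275.0, -562.8, 176.0]
tcp_rot: [3.141, 0.0, 2.016]
ft_force: [-0.1, -0.8, 0.4]
opening: 0.503
grip_force: 0.0
```

arm_command(
  targets=[
    [5, -30, 0, 0, 0.5],
    [5, -30, 0, 0, 0.5],
    [5, -30, 0, 0, 0.5],
    [5, -30, 0, 0, 0.5],
  ],
)

```text
t: 20.65
eef_pos: [247.7, -571.6, 175.6]
tcp_rot: [3.141, 0.0, 2.016]
ft_force: [0.0, -0.4, -0.1]
opening: 0.499
grip_force: 0.0
```

Run:
```python
from h import *
c=cam('top');s=cam('side')
a=cv2.resize(c['frame'][165:245,180:390,::-1],None,fx=3.8,fy=3.8,interpolation=2);b=cv2.resize(s['frame'][150:240,205:325,::-1],None,fx=3.2,fy=3.2,interpolation=2)
o=np.zeros((600,800,3),np.uint8);o[:a.shape[0],:a.shape[1]]=a[:,:800];o[306:306+b.shape[0],:b.shape[1]]=b;cv2.imwrite('pics/end2.png',o)
for n,k in(('top',c),('side',s)):
    h=cv2.cvtColor(k['frame'],cv2.COLOR_RGB2HSV); m=(((h[...,0]<8)|(h[...,0]>172))&(h[...,1]>150)&(h[...,2]>90)).astype(np.uint8)
    u,v=proj(k,(496.7,-121.4,78)); u,v=int(u),int(v); q=np.argwhere(m[v-15:v+15,u-15:u+15]); print(n,(u,v),len(q),(q.mean(0)[::-1]+[u-15,v-15]) if len(q) else '')
```

```text
top (254, 191) 16 [255.6875 193.1875]
side (259, 173) 98 [259.93877551 178.39795918]
```

View pics/end2.png

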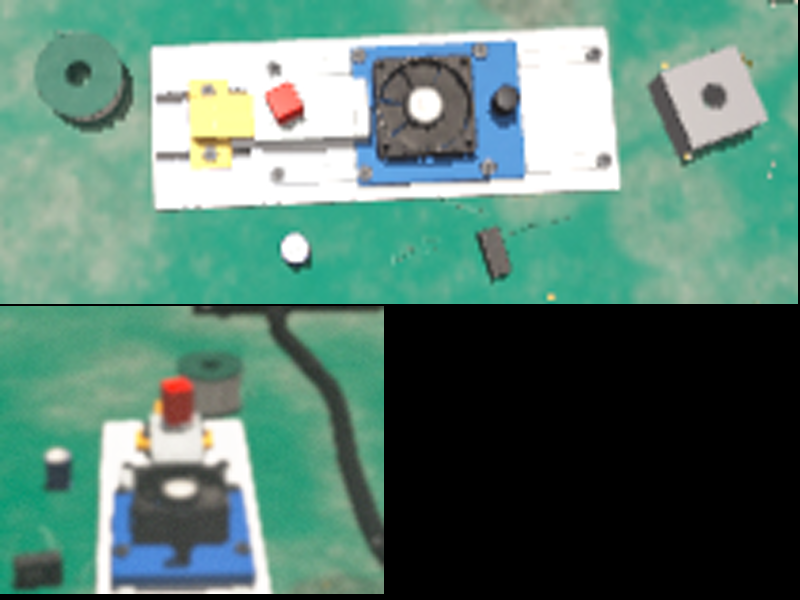

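The pin stands upright in the yoke over the lug, with its red grip at crop (285,102). The stand is empty, and the spool, capacitor and relay look unmoved.

```bash
python3 -c "
from cell import env
print(env.job_done())"
```

```text
the job is handed in; nothing more can be done
None
```

The carriage is locked: the pin passes through the yoke and lug with its flange seated flat, the spool, capacitor and relay look unmoved, and the job was handed in at about 21 s (no verdict was returned).

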